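Set the slide brake of an eye-clinic instrument bed

TASK

Set the slide brake of the instrument bed: wind the crank clockwise (seen from above) until its screw bottoms, snug but never forced (under 10 N at the handle), then back it off by a quarter of a turn and let go. Then swing the red lock lever all the way round to its stop, away from the crank, to lock the setting, and let go; leave the mouse, the drops bottle and the lens ring alone.

Things in the scene. Friction and masses are not known exactly. Their poses are not given: they have to be found in the camera images.
- bed: fixed white slide bed, 140 x 330 mm, 30 mm high, steel rails along its own y. At y = +60 mm a light grey carriage (124 x 110 mm, top 60 mm above the table) carries the crank; at y = -80 mm a round pedestal carries the red lock lever. Black end blocks at y = +-155 mm, 49 mm high. Origin: centre of its underside on the table, z up.
- screw_axis (a point): point on the crank's vertical turning axis, level with the middle of the handle (105 mm up). Axes as the bed's. Clockwise from above tightens; it starts 0.35 to 0.7 turn short of bottoming, and the heading at which it bottoms differs each time and cannot be seen. Running takes about 1.6 N at the handle.
- handle (a point): centre of the crank's black upright handle, 45 mm from the screw axis: a round sleeve 16 mm across, from 83 to 128 mm above the table, spinning freely on its pin, so it can be pinched from above and led round in a circle with the gripper's heading unchanged. Its x axis points outward from the screw axis, z up. The crank stays where it is left.
- ring_under (a point): underside centre, on the screw axis, of the brass brake ring (48 mm across, 2 mm thick) beneath the crank's hub; the screw moves it down 2 mm for each clockwise turn. It does not turn with the crank unless forced; its heading means nothing. Not to be touched.
- ring_seat (a point): fixed point, centre of the thin black seat (60 mm across) on the carriage top, 61 mm up, where ring_under lies when the screw just bottoms (first contact). Axes as the bed's.
- lock (a joint): angle of the red lock lever, rad: 0 with the lever pointing along the bed's -x, growing anticlockwise seen from above, to its stop at 1.2 (the pin then lies further along the bed's -y). It starts between 0 and 0.2. Needs about 1.6 N at the pin, and stays where it is left.
- lock_pin (a point): middle of the red upright pin at the end of the lock lever, 14 mm across, free from 70 to 105 mm above the table (this point is at 85 mm), 50 mm from the lever's vertical pivot axis. It turns with the lever, and can be pinched or pushed.
- lock_pivot (a point): point on the lock lever's vertical pivot axis, level with lock_pin. Axes as the bed's.
- mouse: bystander: black computer mouse, 100 x 58 x 26 mm, loose. Origin: centre of its underside.
- drops: bystander: small white drops bottle with a red cap, 28 mm across, 60 mm tall, loose. Origin: centre of its underside.
- lens_ring: bystander: red lens ring lying flat, 42 mm across, 8 mm high, loose. Origin: centre of its underside.
- hub (a point): top of the crank's hub, on the screw axis 84 mm up, 32 mm across; an aluminium arm 8 mm thick (top 78 mm up) runs from it to the handle. Where the screw bottoms it stops hard: 3 to 9 N at the handle is snug; above about 15 N it is forced, and the brake ring is dragged round with the crank and scuffed.
- ring_mark (a point): small black dot on top of the brake ring, 21 mm from the screw axis, at any heading (it tells nothing of the screw). It only moves up and down a little with the ring, unless the screw is forced at the bottom and drags the ring round.

How it is judged:
On the way, in this order (a step that is already met when the one before it is completed fails the run):
1. the crank's screw is wound clockwise until it bottoms (brake ring pressed lightly on its seat) (z of ring_under in the frame of ring_seat below 8e-06 m), for 0.1 s.
2. the screw is backed off a quarter turn and rests there (z of ring_under in the frame of ring_seat between 0.00036 and 0.00064 m), for 0.4 s.
3. the lock lever is swung to its stop (value of joint lock above 1.08 rad), for 0.2 s.
At the end, for the whole second after the job is handed in: The screw stands a quarter turn (90 degrees, within 25) back from where it first bottomed, which puts the brake ring 0.36 to 0.64 mm off its seat; the lock lever is within 0.12 rad of its stop at 1.2; the gripper touches nothing (all of step 2 and value of joint lock above 1.08 rad and contact force between the fingers and bed below 0.2 N).
It fails at once if the screw is forced at the bottom, so that the brake ring is dragged round (its mark moves more than 4 mm, some 10 degrees) (distance of ring_mark from where it was at the start of the episode above 0.004 m).
It fails at once if a bystander is disturbed (distance of any of mouse, drops, lens_ring from where it was at the start of the episode above 0.015 m).
It also fails if it takes over 72 s, if anything falls off the work surface, if the arm or the gripper's body presses on something with over 40 N, if the wrist force passes 120 N, or if a joint passes its speed limit or range.

ROBOT

A 7-joint arm with a two-finger parallel gripper is mounted at the origin on the work surface. World frame = base frame: x ahead of the robot, y to its left, z up, the work surface at z = 0. Lengths are in m, angles in rad, forces in N, time in s.
With the tool pointing down it reaches from about 0.35 to 0.9 m from the base axis. Payload 19.9 kg.
Tool frame: the origin (TCP) lies between the finger pads; the fingertips stand 22 mm ahead of it and the grasp point (between the pads) lies 3 mm ahead of it (manip.tcp_to_tips is the distance from the TCP to the fingertips, in m); z points along the fingers, y is the line along which they close (so a half turn about z gives the same grasp; the last joint's range is limited). The gripper opens to 94 mm and grips with 3 to 60 N. Pads are 16 mm wide; open, the fingers measure 119 mm over their backs; the gripper's body (75 mm by 177 mm) begins 78 mm behind the grasp point.
Start: joints at [1.109, 0.417, -0.01, 1.614, 0.005, 1.111, -0.053], TCP at [0.255, -0.571, 0.227] pointing down, gripper open.
Joint ranges: [-2.81, 2.81], [-0.39, 2.02], [-1.27, 1.25], [0.06, 2.57], [-1.19, 4.33], [0.19, 2], [-2.82, 2.82]. Speed limits (rad/s): [1.89, 1.89, 2.39, 2.39, 3.01, 3.01, 3.01].

INTERFACE

Orientations are given as a rotation vector (axis times angle).
In Python, from cell import manip gives the robot as it stands.
- The arm moves only by the shell command python3 -m pendant 'ROWS' [FORCE]. ROWS is JSON, a list of rows, each a list of 5 numbers: the shift along the tool's x, y, z in m, then the turn about the tool's z in degrees, then the gripper command: -1 is shut, 1 is fully open, values between are in proportion. In form: [[tx, ty, tz, roll, grip], ...]. A call has 1 to 12 rows; each row shifts and turns the commanded pose from where the row before left it, along the tool's axes as they then stand; what a row does not reach is not made up. A row lasts 1/12 s, in which the tool goes at most 41.7 mm and 7.16 degrees, less where a joint would pass 70% of its speed; a pose out of reach is approached as far as the arm can. A call is refused whole if a number of a shift passes 0.0417 or a number of a turn 7.16, either way. A call with a gripper value outside its range is refused whole. The fingers move at their own pace and stop on an object; FORCE is the grip in N (left out, the last holds). Time passes only in rows, so rows that do not move let the fingers close. It gives the time, the measured TCP pose, the force, the opening and the grip force at its end, in the units of the state.
- manip.state(): the state, without advancing time (a new reading comes with each control period).
- manip.capture(name): name is "side" or "top"; returns the picture (384x512x3 uint8, red, green, blue); there is no depth.
- manip.get_calibration(name): a dict with "K" (3x3 intrinsics, pixels), "distortion" ([k1, k2, p1, p2, k3] as OpenCV has them; the pictures are not rectified), "eye" and "attitude" of the camera in the world. Camera axes: x right, y down, z forward; pixel columns grow to the right and rows downward; lengths in m; the calibration is good to about 2 mm. A picture is of the moment at which its call begins. get_calibration takes no time and is no camera call.
- manip.close_job(): hands the job in; it is judged then, once.
The state is a dict: "t": time; "q": joint angles; "dq": joint speeds; "effort": joint torques, N m; "tool_pos": TCP position; "eef_rot": TCP orientation; "force": force on the tool from outside, world axes, zero at the start; "torque": the same for the moment, N m; "opening": finger opening in m; "finger_force": force on a finger pad.
Only numpy, scipy, OpenCV 4.12 (cv2) and the standard library are available. Lean on these libraries where they do the work, as an engineer would, in place of code of your own. Each camera call takes 0.05 s, during which the arm holds its last target. There are 200 camera calls.

## Working session

There is one attempt and no reset: what is moved stays moved. The work goes in short steps, Python scripts to look and compute and a shell command to move; the robot and the scene stay as the last step left them, time stands still between calls to the robot, and variables do not carry over. Pictures are saved under pics/ and viewed, at most 10 in all, crops included, and the job is handed in when it is done.

```bash
mkdir -p pics; cat > h.py <<'E'
import numpy as np, cv2
from cell import manip
from scipy.spatial.transform import Rotation as R
def cal(n):
    c=manip.get_calibration(n); return c
def rot(a):
    a=np.array(a,float); return a if a.shape==(3,3) else (R.from_rotvec(a).as_matrix() if a.size==3 else R.from_quat(a).as_matrix())
def ray(n,uv):
    c=cal(n); p=cv2.undistortPoints(np.array([[uv]],float),np.array(c["K"]),np.array(c["distortion"]))[0,0]
    return np.array(c["eye"]), rot(c["attitude"])@np.array([p[0],p[1],1])
def onz(n,uv,z):
    e,d=ray(n,uv); return e+d*(z-e[2])/d[2]
def proj(n,P):
    c=cal(n); M=rot(c["attitude"]); p=M.T@(np.array(P)-np.array(c["eye"]))
    return cv2.projectPoints(p.reshape(1,1,3),np.zeros(3),np.zeros(3),np.array(c["K"]),np.array(c["distortion"]))[0].ravel()
def snap(n,f):
    im=np.array(manip.capture(n)); cv2.imwrite(f,cv2.cvtColor(im,cv2.COLOR_RGB2BGR)); return im
E
python3 - <<'E'
from h import *
for n in("top","side"):
    snap(n,f"pics/{n}0.png"); print(cal(n))
s=manip.state(); print(s["t"],s["tool_pos"],s["eef_rot"],s["opening"],s["force"],manip.tcp_to_tips); print(R.from_rotvec(s["eef_rot"]).as_matrix().round(3))
a=cv2.imread("pics/top0.png");b=cv2.imread("pics/side0.png");cv2.imwrite("pics/both.png",cv2.resize(np.vstack([a,b]),None,fx=.78,fy=.78))
E
```

```text
{'K': array([[496.83836351,   0.        , 249.74869266],
       [  0.        , 496.83836351, 187.37418479],
       [  0.        ,   0.        ,   1.        ]]), 'distortion': array([-0.00816635,  0.        ,  0.        ,  0.        ,  0.        ]), 'eye': array([0.40179129, 0.01923622, 1.17328057]), 'attitude': array([-2.0958241 ,  2.15560282, -0.19496838])}
{'K': array([[358.80077722,   0.        , 249.35295629],
       [  0.        , 358.80077722, 194.46995593],
       [  0.        ,   0.        ,   1.        ]]), 'distortion': array([0.02849221, 0.        , 0.        , 0.        , 0.        ]), 'eye': array([0.21574298, 0.67058337, 0.59154108]), 'attitude': array([-0.65089821,  2.49614872, -1.31121476])}
0.1 [ 0.25462294 -0.57045276  0.22689062] [-3.07159396e+00 -6.54342242e-01  4.34264112e-04] 0.09379170836785704 [-0.58362253 -0.39759933  0.89922918] 0.022
[[ 0.913  0.408 -0.   ]
 [ 0.408 -0.913  0.001]
 [-0.    -0.001 -1.   ]]
```

View pics/top0.png

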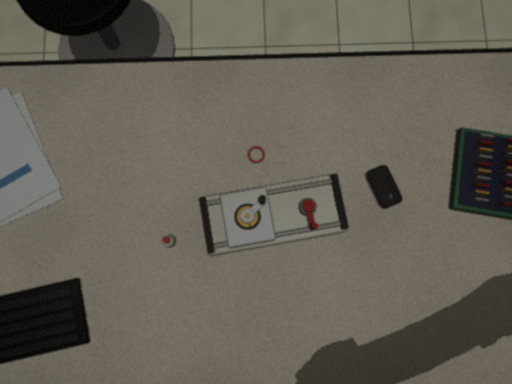

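View pics/side0.png

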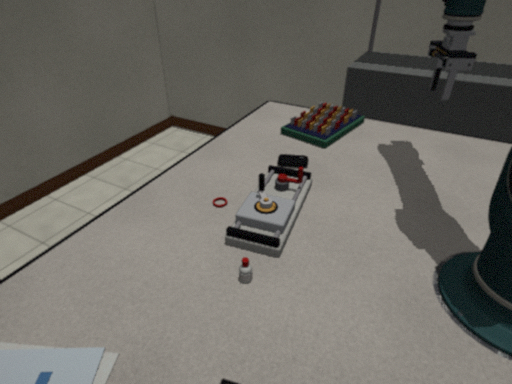

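Top view: bed centred near (273,214), handle near (262,200), hub (247,216), lever pivot (308,207), pin (313,226). The lens ring is at (256,154), drops at (169,240), mouse at (383,187). In the side view the handle is at (262,182) and the pin at (300,176).

```bash
cat > m.py <<'E'
from h import *
def blobs(mask,off,amin=8):
    n,l,s,c=cv2.connectedComponentsWithStats(mask.astype(np.uint8))
    return [(s[i,4],(c[i]+off).round(2),s[i,:4]+np.r_[off,0,0].astype(int)) for i in range(1,n) if s[i,4]>=amin]
if __name__=="__main__":
    for n,(x0,y0,x1,y1) in dict(top=(190,165,360,265),side=(215,145,325,255)).items():
        bgr=cv2.imread(f"pics/{n}0.png")[y0:y1,x0:x1]; v=bgr.max(2).astype(int); b,g,r=[bgr[...,i].astype(int) for i in range(3)]
        off=np.array([x0,y0]); print(n,"dark")
        for q in blobs(v<45,off): print(*q)
        print("red")
        for q in blobs((r>80)&(r>2*g),off): print(*q)
        print("brass")
        for q in blobs((r>80)&(r>1.5*b)&(r<2*g),off): print(*q)
        cv2.imwrite(f"pics/{n}c.png",cv2.resize(bgr,None,fx=4.5,fy=4.5,interpolation=cv2.INTER_CUBIC))
E
python3 m.py
```

```text
top dark
351 [338.75 201.42] [331 175  17  54]
39 [261.64 199.44] [259 196   6   8]
320 [206.18 224.65] [200 197  14  56]
9 [238.44 223.78] [236 220   7   8]
17 [250.41 226.88] [244 223  14   6]
8 [310.5  226.62] [309 225   4   4]
red
163 [309.65 210.82] [303 200  15  28]
brass
159 [246.26 217.77] [237 206  21  21]
20 [246.9  215.05] [245 213   5   5]
side dark
13 [321.85 145.62] [318 145   7   3]
486 [289.41 164.4 ] [269 155  39  22]
31 [306.48 174.61] [303 172   7   7]
65 [261.48 181.88] [260 174   4  17]
60 [281.32 186.92] [276 184  12   7]
8 [256.38 208.62] [255 206   5   6]
10 [272.4 210.4] [268 207   9   6]
454 [252.67 236.73] [227 227  52  20]
red
12 [300.5 168. ] [299 167   4   3]
61 [285.44 177.31] [278 174  19   8]
25 [221.76 201.04] [215 198  12   9]
brass
11 [265.64 199.09] [264 198   4   3]
104 [265.37 207.16] [256 202  20  10]
```

View pics/topc.png

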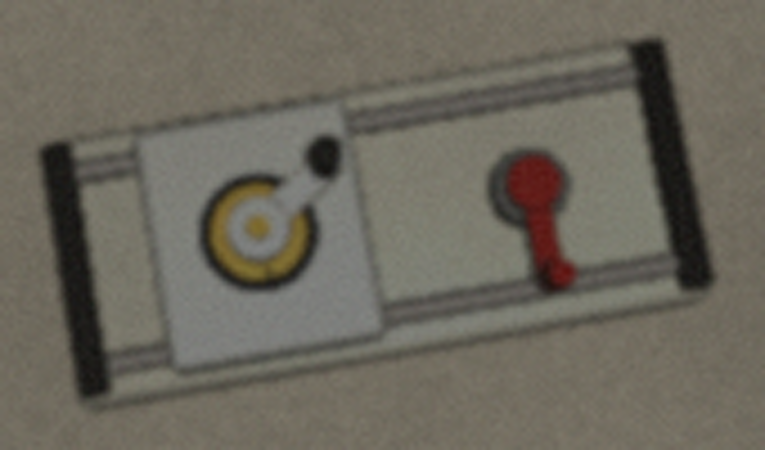

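View pics/sidec.png

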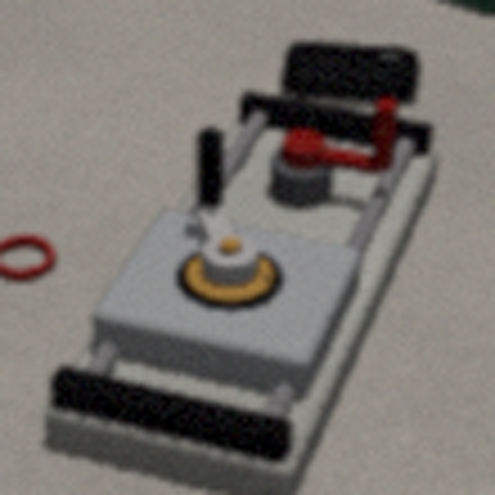

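The crops show the handle at top (261.6,199.6), the hub boss centre at (247,215.2), the lever hub at (308.5,205.5) and the pin cap at (314.7,225.5).

```bash
python3 - <<'E'
from h import *
A=onz("top",(338.75,201.42),.045);B=onz("top",(206.18,224.65),.045)
d=B-A; print("len",np.hypot(*d[:2]),"ctr",(A+B)[:2]/2)
yaw=np.arctan2(-d[0],d[1]); print("yaw",np.degrees(yaw))
o=(A+B)[:2]/2; ex=np.array([np.cos(yaw),np.sin(yaw)]); ey=np.array([-ex[1],ex[0]])
print("screw from bed",o+.06*ey,"pivot from bed",o-.08*ey)
h=onz("top",(261.6,199.4),.118); print("handle",h); S=onz("top",(247,215.2),.084);print("hub",S)
v=h[:2]-S[:2]; print("r",np.hypot(*v),"ang",np.degrees(np.arctan2(v[1],v[0])))
p=onz("top",(314.7,225.5),.105);print("pin",p); P=onz("top",(308.5,205.5),.07);print("piv",P, np.hypot(*(p-P)[:2]))
def tri(a,b):
    (e,d),(f,g)=ray("top",a),ray("side",b); M=np.c_[d,-g]; s=np.linalg.lstsq(M,f-e,rcond=None)[0]; return e+d*s[0],f+g*s[1]
print("tri hub",tri((247,215.2),(265.6,198.8)))
print("tri handle top/side",onz("side",(261.5,182),.105), "pin side", onz("side",(300.5,168),.104))
E
```

```text
len 0.30837035454574124 ctr [ 0.54902308 -0.03497888]
yaw 8.378826704589107
screw from bed [0.54028004 0.0243807 ] pivot from bed [ 0.56068048 -0.11412498]
handle [ 0.56959411 -0.00860318  0.118     ]
hub [0.54063079 0.0238415  0.084     ]
r 0.04349174528220848 ang -48.24476135277608
pin [ 0.51148938 -0.12153153  0.105     ]
piv [ 0.56040767 -0.11456164  0.07      ] 0.04941232995537515
tri hub (array([0.54080342, 0.02384723, 0.08264561]), array([0.54249821, 0.02453205, 0.08286453]))
tri handle top/side [ 0.5713484 -0.0079023  0.105    ] pin side [ 0.51302807 -0.1211791   0.104     ]
```

```bash
R='';python3 -m pendant '[[0.0259,-0.0192,0,0,0],[0.0259,-0.0192,0,0,0],[0.0259,-0.0192,0,0,0],[0.0259,-0.0192,0,0,0],[0.0259,-0.0192,0,0,0],[0.0259,-0.0192,0,0,0],[0.0259,-0.0192,0,0,0],[0.0259,-0.0192,0,0,0],[0.0259,-0.0192,0,0,0],[0.0259,-0.0192,0,0,0]]' 20
python3 -m pendant '[[0.0259,-0.0192,0,0,0],[0.0259,-0.0192,0,0,0],[0.0259,-0.0192,0,0,0],[0.0259,-0.0192,0,0,0],[0.0259,-0.0192,0,0,0],[0.0259,-0.0192,0,0,0],[0.0259,-0.0192,0,0,0],[0.0259,-0.0192,0,0,0],[0.0259,-0.0192,0,0,0],[0.0259,-0.0192,0,0,0],[0,0,0,0,0],[0,0,0,0,0]]'
cat > w.py <<'E'
from h import *
import sys
# tool-frame shift to a world target
def to(x,y,z):
    s=manip.state(); M=R.from_rotvec(s["eef_rot"]).as_matrix(); print("t",round(s["t"],2),"pos",np.round(s["tool_pos"],4),"F",np.round(s["force"],2),"open",round(s["opening"],4),"shift",(M.T@(np.array([x,y,z])-s["tool_pos"])).round(4),"yaw",np.degrees(np.arctan2(M[1,0],M[0,0])).round(2))
if __name__=="__main__": to(*map(float,sys.argv[1:4]))
E
python3 w.py 0.5705 -0.0085 0.111
```

```text
t: 0.93
tool_pos: [0.4134, -0.2883, 0.2273]
eef_rot: [-3.073, -0.655, 0.0]
force: [0.6, -0.2, 0.1]
opening: 0.0467
finger_force: 0.0
t: 1.93
tool_pos: [0.5714, -0.0072, 0.2269]
eef_rot: [-3.071, -0.659, 0.001]
force: [-0.9, -0.3, -0.4]
opening: 0.0471
finger_force: 0.0
t 1.93 pos [ 0.5714 -0.0072  0.2269] F [-0.87 -0.32 -0.4 ] open 0.0471 shift [-0.0013  0.0009  0.1159] yaw 24.22
```

```bash
python3 -m pendant '[[-0.001,0.001,0.029,0,0],[0,0,0.029,0,0],[0,0,0.029,0,0],[0,0,0.015,0,0],[0,0,0.014,0,0],[0,0,0,0,0]]'
python3 - <<'E'
from h import *
from w import to
a=snap("top","pics/t1.png")[165:265,190:360];b=snap("side","pics/s1.png")[130:230,200:370]
cv2.imwrite("pics/c1.png",cv2.cvtColor(cv2.resize(np.vstack([a,b]),None,fx=3,fy=3,interpolation=cv2.INTER_CUBIC),cv2.COLOR_RGB2BGR)); to(.5705,-.0085,.111)
E
```

```text
t: 2.43
tool_pos: [0.5688, -0.0116, 0.1088]
eef_rot: [-3.072, -0.652, 0.007]
force: [-0.3, -0.7, -0.1]
opening: 0.0469
finger_force: 0.0
t 2.53 pos [ 0.5704 -0.0111  0.1116] F [0.74 0.64 0.15] open 0.0471 shift [ 0.0011 -0.0023  0.0006] yaw 23.99
```

View pics/c1.png

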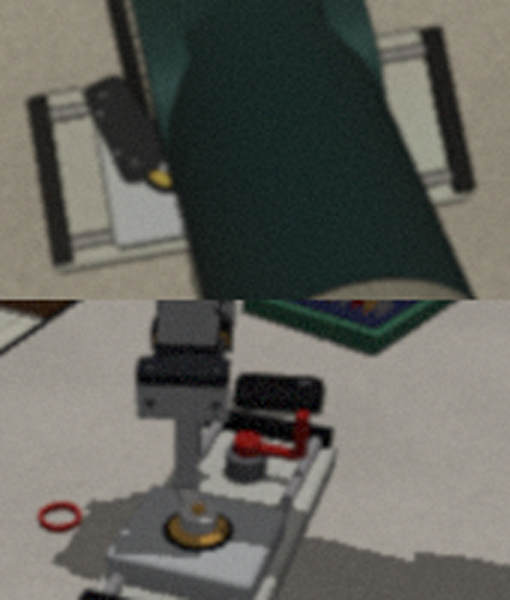

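The gripper straddles the handle (hidden behind the near finger at crop (185,460)), with no contact force. I'll pinch now.

```bash
python3 -m pendant '[[0,-0.002,0,0,-1],[0,0,0,0,-1],[0,0,0,0,-1],[0,0,0,0,-1],[0,0,0,0,-1],[0,0,0,0,-1]]' 20
python3 -m pendant '[[0,0,0,0,-1],[0,0,0,0,-1]]' 20; python3 -m pendant '[[0,0,0,0,-1]]' 20
python3 w.py 0.5705 -0.0085 0.111
```

```text
t: 3.03
tool_pos: [0.5702, -0.0088, 0.1118]
eef_rot: [3.072, 0.654, 0.001]
force: [1.0, -1.9, 2.5]
opening: 0.0158
finger_force: 20.0
t: 3.2
tool_pos: [0.5702, -0.0087, 0.1117]
eef_rot: [3.072, 0.654, 0.001]
force: [1.7, -2.6, 3.7]
opening: 0.0158
finger_force: 20.0
t: 3.28
tool_pos: [0.5703, -0.0087, 0.1117]
eef_rot: [3.072, 0.654, 0.001]
force: [1.9, -3.1, 4.6]
opening: 0.0157
finger_force: 20.0
t 3.28 pos [ 0.5703 -0.0087  0.1117] F [ 1.89 -3.06  4.63] open 0.0157 shift [ 0.0003 -0.0001  0.0007] yaw 24.03
```

```bash
cat > arc.py <<'E'
import numpy as np,sys
a0,a1,n=float(sys.argv[1]),float(sys.argv[2]),int(sys.argv[3]); yaw=np.radians(24.03)
a=np.radians(np.linspace(a0,a1,n+1)); x=.045*np.cos(a);y=.045*np.sin(a)
c,s=np.cos(yaw),np.sin(yaw)
T=np.round(np.c_[c*x+s*y,s*x-c*y],4); print([[*map(float,r.round(4)),0,0,-1] for r in np.diff(T,axis=0)])
E
python3 arc.py -48 -108 12; python3 arc.py -108 -158 12;python3 w.py 0.5703 -0.0087 0.111
```

```text
[[-0.0038, 0.0011, 0, 0, -1], [-0.0039, 0.0007, 0, 0, -1], [-0.0039, 0.0003, 0, 0, -1], [-0.0039, 0.0001, 0, 0, -1], [-0.0039, -0.0003, 0, 0, -1], [-0.0039, -0.0007, 0, 0, -1], [-0.0038, -0.001, 0, 0, -1], [-0.0037, -0.0013, 0, 0, -1], [-0.0036, -0.0016, 0, 0, -1], [-0.0034, -0.002, 0, 0, -1], [-0.0032, -0.0022, 0, 0, -1], [-0.003, -0.0025, 0, 0, -1]]
[[-0.0024, -0.0023, 0, 0, -1], [-0.0022, -0.0024, 0, 0, -1], [-0.0019, -0.0026, 0, 0, -1], [-0.0018, -0.0027, 0, 0, -1], [-0.0016, -0.0029, 0, 0, -1], [-0.0014, -0.0029, 0, 0, -1], [-0.0012, -0.0031, 0, 0, -1], [-0.0009, -0.0031, 0, 0, -1], [-0.0008, -0.0032, 0, 0, -1], [-0.0004, -0.0033, 0, 0, -1], [-0.0003, -0.0032, 0, 0, -1], [0.0, -0.0033, 0, 0, -1]]
t 3.28 pos [ 0.5703 -0.0087  0.1117] F [ 1.89 -3.06  4.63] open 0.0157 shift [ 0.     -0.      0.0007] yaw 24.03
```

```bash
cat > st.py <<'E'
from h import *
s=manip.state(); d=np.array(s["tool_pos"])[:2]-[.5403,.0246]; a=np.arctan2(d[1],d[0]); f=np.array(s["force"])
er=np.r_[np.cos(a),np.sin(a)]; ec=np.r_[np.sin(a),-np.cos(a)]
print("t %.2f ang %.1f r %.4f Frad %.1f Fcw %.1f Fz %.1f"%(s["t"],np.degrees(a),np.hypot(*d),f[:2]@er,f[:2]@ec,f[2]))
E
python3 -m pendant '[[-0.0038,0.0011,0,0,-1],[-0.0039,0.0007,0,0,-1],[-0.0039,0.0003,0,0,-1],[-0.0039,0.0001,0,0,-1],[-0.0039,-0.0003,0,0,-1],[-0.0039,-0.0007,0,0,-1]]' >/dev/null; python3 st.py
python3 -m pendant '[[-0.0038,-0.001,0,0,-1],[-0.0037,-0.0013,0,0,-1],[-0.0036,-0.0016,0,0,-1],[-0.0034,-0.002,0,0,-1],[-0.0032,-0.0022,0,0,-1],[-0.003,-0.0025,0,0,-1]]' >/dev/null;python3 st.py
```

```text
t 3.78 ang -78.7 r 0.0450 Frad 4.4 Fcw -1.6 Fz 5.4
t 4.28 ang -109.1 r 0.0454 Frad 3.1 Fcw -2.4 Fz 6.2
```

```bash
python3 -m pendant '[[-0.0024,-0.0023,0,0,-1],[-0.0022,-0.0024,0,0,-1],[-0.0019,-0.0026,0,0,-1],[-0.0018,-0.0027,0,0,-1],[-0.0016,-0.0029,0,0,-1],[-0.0014,-0.0029,0,0,-1]]'>/dev/null; python3 st.py
python3 -m pendant '[[-0.0012,-0.0031,0,0,-1],[-0.0009,-0.0031,0,0,-1],[-0.0008,-0.0032,0,0,-1],[-0.0004,-0.0033,0,0,-1]]'>/dev/null; python3 st.py
python3 -m pendant '[[0,0,0,0,-1],[0,0,0,0,-1],[0,0,0,0,-1]]'>/dev/null; python3 st.py
for a in "-149.6 -170" "-170 -190" "-190 -210" "-210 -230" "-230 -250" "-250 -270" "-270 -290" "-290 -305"; do python3 arc.py $a 10; done
```

```text
t 4.78 ang -134.2 r 0.0455 Frad 2.0 Fcw -1.7 Fz 6.6
t 5.12 ang -150.9 r 0.0456 Frad 0.0 Fcw -1.1 Fz 6.6
t 5.37 ang -151.4 r 0.0456 Frad 2.5 Fcw 1.6 Fz 8.1
[[-0.0002, -0.0016, 0, 0, -1], [-0.0001, -0.0016, 0, 0, -1], [0.0, -0.0016, 0, 0, -1], [0.0, -0.0016, 0, 0, -1], [0.0001, -0.0016, 0, 0, -1], [0.0001, -0.0016, 0, 0, -1], [0.0002, -0.0016, 0, 0, -1], [0.0003, -0.0016, 0, 0, -1], [0.0003, -0.0015, 0, 0, -1], [0.0003, -0.0016, 0, 0, -1]]
[[0.0004, -0.0015, 0, 0, -1], [0.0005, -0.0015, 0, 0, -1], [0.0005, -0.0015, 0, 0, -1], [0.0006, -0.0015, 0, 0, -1], [0.0006, -0.0014, 0, 0, -1], [0.0007, -0.0014, 0, 0, -1], [0.0007, -0.0014, 0, 0, -1], [0.0007, -0.0014, 0, 0, -1], [0.0009, -0.0014, 0, 0, -1], [0.0008, -0.0013, 0, 0, -1]]
[[0.0009, -0.0013, 0, 0, -1], [0.001, -0.0012, 0, 0, -1], [0.0009, -0.0012, 0, 0, -1], [0.0011, -0.0012, 0, 0, -1], [0.001, -0.0012, 0, 0, -1], [0.0012, -0.0011, 0, 0, -1], [0.0011, -0.0011, 0, 0, -1], [0.0012, -0.001, 0, 0, -1], [0.0012, -0.001, 0, 0, -1], [0.0013, -0.0009, 0, 0, -1]]
[[0.0013, -0.0009, 0, 0, -1], [0.0013, -0.0009, 0, 0, -1], [0.0013, -0.0008, 0, 
[... 630 characters left out ...]
1], [0.0015, 0.0004, 0, 0, -1], [0.0015, 0.0005, 0, 0, -1], [0.0015, 0.0005, 0, 0, -1], [0.0015, 0.0006, 0, 0, -1], [0.0014, 0.0006, 0, 0, -1]]
[[0.0014, 0.0007, 0, 0, -1], [0.0014, 0.0007, 0, 0, -1], [0.0014, 0.0007, 0, 0, -1], [0.0014, 0.0009, 0, 0, -1], [0.0013, 0.0008, 0, 0, -1], [0.0013, 0.0009, 0, 0, -1], [0.0012, 0.001, 0, 0, -1], [0.0012, 0.0009, 0, 0, -1], [0.0012, 0.0011, 0, 0, -1], [0.0012, 0.001, 0, 0, -1]]
[[0.0008, 0.0009, 0, 0, -1], [0.0008, 0.0008, 0, 0, -1], [0.0008, 0.0009, 0, 0, -1], [0.0008, 0.0009, 0, 0, -1], [0.0007, 0.0009, 0, 0, -1], [0.0008, 0.0009, 0, 0, -1], [0.0006, 0.001, 0, 0, -1], [0.0007, 0.001, 0, 0, -1], [0.0007, 0.0009, 0, 0, -1], [0.0006, 0.001, 0, 0, -1]]
```

```bash
cat >> st.py <<'E'
import sys
sys.exit(1 if f[:2]@ec< -4 else 0)
E
python3 -m pendant '[[-0.0002,-0.0016,-0.0003,0,-1],[-0.0001,-0.0016,-0.0002,0,-1]]'>o&& python3 st.py&&
python3 -m pendant '[[0,-0.0016,0,0,-1],[0,-0.0016,0,0,-1]]'>o&& python3 st.py&&
python3 -m pendant '[[0.0001,-0.0016,0,0,-1],[0.0001,-0.0016,0,0,-1]]'>o&& python3 st.py&&
python3 -m pendant '[[0.0002,-0.0016,0,0,-1],[0.0003,-0.0016,0,0,-1]]'>o&& python3 st.py&&
python3 -m pendant '[[0.0003,-0.0015,0,0,-1],[0.0003,-0.0016,0,0,-1]]'>o&& python3 st.py&&
python3 -m pendant '[[0.0004,-0.0015,0,0,-1],[0.0005,-0.0015,0,0,-1]]'>o&& python3 st.py&&
python3 -m pendant '[[0.0005,-0.0015,0,0,-1],[0.0006,-0.0015,0,0,-1]]'>o&& python3 st.py&&
python3 -m pendant '[[0.0006,-0.0014,0,0,-1],[0.0007,-0.0014,0,0,-1]]'>o&& python3 st.py&&
python3 -m pendant '[[0.0007,-0.0014,0,0,-1],[0.0007,-0.0014,0,0,-1]]'>o&& python3 st.py&&
python3 -m pendant '[[0.0009,-0.0014,0,0,-1],[0.0008,-0.0013,0,0,-1]]'>o&& python3 st.py
```

```text
t 5.53 ang -154.9 r 0.0456 Frad -2.4 Fcw -1.3 Fz -1.7
t 5.70 ang -159.0 r 0.0456 Frad -1.7 Fcw -1.7 Fz -0.4
t 5.87 ang -162.9 r 0.0456 Frad -1.9 Fcw -1.3 Fz -1.5
t 6.03 ang -166.9 r 0.0455 Frad -2.6 Fcw -2.7 Fz -1.1
t 6.20 ang -170.8 r 0.0455 Frad -2.1 Fcw -1.6 Fz -2.2
t 6.37 ang -174.7 r 0.0455 Frad -2.8 Fcw -1.9 Fz -3.0
t 6.53 ang -178.8 r 0.0455 Frad -2.9 Fcw -1.9 Fz -3.3
t 6.70 ang 177.3 r 0.0455 Frad -3.6 Fcw -1.1 Fz -4.6
t 6.87 ang 173.4 r 0.0455 Frad -6.0 Fcw -1.6 Fz -5.6
t 7.03 ang 169.4 r 0.0455 Frad -5.4 Fcw -1.7 Fz -4.9
```

```bash
python3 -m pendant '[[0,0,0,-6.8,-1],[0,0,0,-6.8,-1],[0,0,0,-6.8,-1],[0,0,0,-6.8,-1]]' 4 >o; python3 st.py; python3 -m pendant '[[0,0,0,-6.8,-1],[0,0,0,-6.8,-1],[0,0,0,-6.8,-1],[0,0,0,-6.8,-1],[0,0,0,0,-1]]' 4; python3 st.py; python3 w.py .5 0 0.1117; python3 -c "
from h import *
print(manip.state()['q'])"
```

```text
t 7.37 ang 169.5 r 0.0454 Frad -5.4 Fcw -0.7 Fz -3.6
t: 7.78
tool_pos: [0.496, 0.0328, 0.112]
eef_rot: [2.425, 1.996, 0.002]
force: [7.1, -1.2, -5.7]
opening: 0.0166
finger_force: 4.0
t 7.78 ang 169.5 r 0.0451 Frad -7.2 Fcw 0.1 Fz -5.7
t 7.78 pos [0.496  0.0328 0.112 ] F [ 7.11 -1.21 -5.69] open 0.0166 shift [-0.0315  0.0102  0.0003] yaw 78.91
[ 0.34688778  0.3984661  -0.56555639  2.01351445  0.29177437  0.80707423
 -0.58055802]
```

```bash
python3 -m pendant '[[0,0.0003,0.0003,0,-1],[0,0,0,0,-1]]' >o; python3 st.py&&
python3 -m pendant '[[0.0016,0,0,2,-1],[0.0016,0,0,2,-1]]'>o&& python3 st.py&&
python3 -m pendant '[[0.0016,0,0,2,-1],[0.0016,0,0,2,-1]]'>o&& python3 st.py&&
python3 -m pendant '[[0.0016,0,0,2,-1],[0.0016,0,0,2,-1]]'>o&& python3 st.py
```

```text
t 7.95 ang 169.4 r 0.0447 Frad -7.8 Fcw -0.6 Fz -1.6
t 8.12 ang 165.6 r 0.0448 Frad -6.2 Fcw -2.3 Fz -2.9
t 8.28 ang 161.4 r 0.0448 Frad -6.3 Fcw -1.0 Fz -2.4
t 8.45 ang 157.4 r 0.0448 Frad -7.8 Fcw -0.8 Fz -2.0
```

```bash
sed -i 's/< -4/< -3.5/; s/^print(/print("op %.4f"%s["opening"],end=" ");print(/' st.py
python3 -m pendant '[[0.0016,0,0,2,-1],[0.0016,0,0,2,-1]]'>o&& python3 st.py&&
python3 -m pendant '[[0.0016,0,0,2,-1],[0.0016,0,0,2,-1]]'>o&& python3 st.py&&
python3 -m pendant '[[0.0016,0,0,2,-1],[0.0016,0,0,2,-1]]'>o&& python3 st.py&&
python3 -m pendant '[[0.0016,0,0,2,-1],[0.0016,0,0,2,-1]]'>o&& python3 st.py&&
python3 -m pendant '[[0.0016,0,0,2,-1],[0.0016,0,0,2,-1]]'>o&& python3 st.py&&
python3 -m pendant '[[0.0016,0,0,2,-1],[0.0016,0,0,2,-1]]'>o&& python3 st.py
```

```text
op 0.0165 t 8.62 ang 153.3 r 0.0447 Frad -8.4 Fcw -1.4 Fz -3.3
op 0.0172 t 8.78 ang 149.3 r 0.0447 Frad -7.9 Fcw -0.0 Fz -2.9
op 0.0161 t 8.95 ang 144.8 r 0.0447 Frad -7.9 Fcw 3.5 Fz -4.3
op 0.0022 t 9.12 ang 140.6 r 0.0454 Frad -0.2 Fcw -0.7 Fz 0.4
op 0.0003 t 9.28 ang 137.2 r 0.0460 Frad 0.4 Fcw -0.3 Fz -0.1
op 0.0005 t 9.45 ang 133.2 r 0.0460 Frad -0.2 Fcw -0.1 Fz 0.5
```

The handle slipped out of the light pinch. I'll lift and look.

```bash
python3 -m pendant '[[0,0,-0.03,0,-1],[0,0,-0.03,0,0],[0.02,-0.02,-0.02,0,0],[0.02,-0.03,0,0,0],[0.02,-0.03,0,0,0],[0.02,-0.03,0,0,0],[0,0,0,0,0]]'
python3 - <<'E'
from h import *
from w import to
a=snap("top","pics/t2.png")[165:265,190:360];b=snap("side","pics/s2.png")[130:230,200:370]
cv2.imwrite("pics/c2.png",cv2.cvtColor(cv2.resize(np.vstack([a,b]),None,fx=3,fy=3,interpolation=cv2.INTER_CUBIC),cv2.COLOR_RGB2BGR)); to(.5705,-.0085,.111)
E
```

```text
t: 10.03
tool_pos: [0.4916, 0.2, 0.1921]
eef_rot: [-2.922, -1.148, -0.001]
force: [-0.0, 0.0, -0.1]
opening: 0.0369
finger_force: 0.0
t 10.13 pos [0.4931 0.1944 0.1916] F [-0.42 -0.86 -0.58] open 0.0448 shift [-0.0804  0.2018  0.0805] yaw 42.63
```

View pics/c2.png

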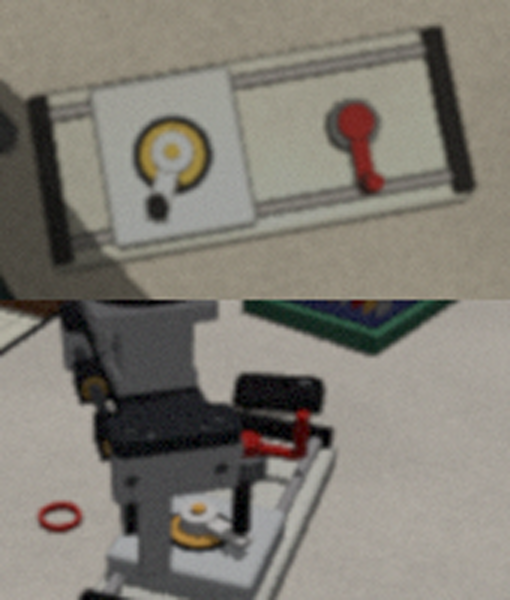

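The clear top view shows the handle at crop (157,207), i.e. full (242,234), now on the bed's -x side. The ring mark is hidden but nothing was forced.

```bash
python3 - <<'E'
from h import *
from m import blobs
bgr=cv2.imread("pics/t2.png")[215:250,228:265]
for q in blobs(bgr.max(2)<45,np.array([228,215])): print(*q)
for q in blobs((bgr[...,2]>80)&(bgr[...,2]>1.5*bgr[...,0]),np.array([228,215])): print(*q)
for uv in [(242.2,233.8),(242.4,234.2)]:
  h=onz("top",uv,.118); d=h[:2]-[.5403,.0246]; print(h,np.hypot(*d),np.degrees(np.arctan2(d[1],d[0])))
E
```

```text
27 [242.   233.78] [240 231   5   7]
36 [238.72 219.31] [236 215   6  10]
11 [246.73 215.73] [245 215   5   3]
54 [254.15 220.37] [250 215   9  12]
[0.49684289 0.03495668 0.118     ] 0.044674170572997204 166.5953455453529
[0.49598213 0.03455357 0.118     ] 0.0454218832042405 167.34170748474799
```

```bash
python3 -m pendant '[[0,0,0,-6.7,0],[0,0,0,-6.7,0],[0,0,0,-6.7,0],[0,0,0,-6.7,0],[0,0,0,-6.7,0],[0,0,0,0,0],[0,0,0,0,0]]' 15 >o; python3 w.py 0.4964 0.0347 0.1117
```

```text
t 10.72 pos [0.4941 0.1919 0.1915] F [ 0.38  0.64 -0.32] open 0.047 shift [-0.1517  0.0412  0.0798] yaw 75.66
```

```bash
python3 -m pendant '[[-0.0303,0.0082,0,0,0],[-0.0303,0.0082,0,0,0],[-0.0303,0.0082,0,0,0],[-0.0303,0.0082,0,0,0],[-0.0303,0.0082,0,0,0],[0,0,0,0,0],[0,0,0,0,0],[0,0,0,0,0]]' >o; python3 w.py 0.4964 0.0347 0.1117
```

```text
t 11.38 pos [0.497  0.0363 0.1917] F [ 0.27  0.21 -0.52] open 0.0472 shift [-0.0017 -0.0002  0.08  ] yaw 75.79
```

```bash
python3 -m pendant '[[-0.0017,0,0.02,0,0],[0,0,0.02,0,0],[0,0,0.02,0,0],[0,0,0.0195,0,0],[0,0,0,0,0],[0,0,0,0,0]]' >o; python3 w.py 0.4964 0.0347 0.1117;  python3 -m pendant '[[0,0,0,0,-1],[0,0,0,0,-1],[0,0,0,0,-1],[0,0,0,0,-1],[0,0,0,0,-1],[0,0,0,0,-1]]' 15 >o; python3 w.py 0.4964 0.0347 0.1117; python3 st.py
```

```text
t 11.88 pos [0.4962 0.0355 0.112 ] F [ 0.32 -0.09  0.86] open 0.0471 shift [-0.0007  0.0004  0.0003] yaw 75.99
t 12.38 pos [0.497  0.0342 0.1125] F [ 1.53 -0.52  1.77] open 0.0154 shift [ 0.0003 -0.0007  0.0008] yaw 75.94
op 0.0154 t 12.38 ang 167.5 r 0.0444 Frad -1.6 Fcw -0.2 Fz 1.8
```

```bash

python3 -m pendant '[[0.0004,0,0,0.5,-1],[0.0004,0,0,0.5,-1]]'>o&& python3 st.py&&
python3 -m pendant '[[0.0004,0,0,0.5,-1],[0.0004,0,0,0.5,-1]]'>o&& python3 st.py&&
python3 -m pendant '[[0.0004,0,0,0.5,-1],[0.0004,0,0,0.5,-1]]'>o&& python3 st.py&&
python3 -m pendant '[[0.0004,0,0,0.5,-1],[0.0004,0,0,0.5,-1]]'>o&& python3 st.py&&
python3 -m pendant '[[0.0004,0,0,0.5,-1],[0.0004,0,0,0.5,-1]]'>o&& python3 st.py
```

```text
op 0.0155 t 12.55 ang 166.6 r 0.0445 Frad -1.7 Fcw -2.5 Fz 3.6
op 0.0157 t 12.72 ang 165.4 r 0.0445 Frad -1.1 Fcw -1.7 Fz 4.4
op 0.0160 t 12.88 ang 164.3 r 0.0445 Frad -1.2 Fcw -1.7 Fz 5.8
op 0.0156 t 13.05 ang 163.3 r 0.0446 Frad -1.1 Fcw -1.8 Fz 6.5
op 0.0162 t 13.22 ang 162.4 r 0.0446 Frad 0.2 Fcw -3.1 Fz 5.8
```

```bash
sed -i 's/< -3.5/< -3.8/' st.py
python3 -m pendant '[[0.0008,0,-0.0002,1,-1],[0.0008,0,0,1,-1]]'>o&& python3 st.py&&
python3 -m pendant '[[0.0008,0,0,1,-1],[0.0008,0,0,1,-1]]'>o&& python3 st.py&&
python3 -m pendant '[[0.0008,0,0,1,-1],[0.0008,0,0,1,-1]]'>o&& python3 st.py&&
python3 -m pendant '[[0.0008,0,0,1,-1],[0.0008,0,0,1,-1]]'>o&& python3 st.py&&
python3 -m pendant '[[0.0008,0,0,1,-1],[0.0008,0,0,1,-1]]'>o&& python3 st.py&&
python3 -m pendant '[[0.0008,0,0,1,-1],[0.0008,0,0,1,-1]]'>o&& python3 st.py&&
python3 -m pendant '[[0.0008,0,0,1,-1],[0.0008,0,0,1,-1]]'>o&& python3 st.py&&
python3 -m pendant '[[0.0008,0,0,1,-1],[0.0008,0,0,1,-1]]'>o&& python3 st.py&&
python3 -m pendant '[[0.0008,0,0,1,-1],[0.0008,0,0,1,-1]]'>o&& python3 st.py&&
python3 -m pendant '[[0.0008,0,0,1,-1],[0.0008,0,0,1,-1]]'>o&& python3 st.py&&
python3 -m pendant '[[0.0008,0,0,1,-1],[0.0008,0,0,1,-1]]'>o&& python3 st.py&&
python3 -m pendant '[[0.0008,0,0,1,-1],[0.0008,0,0,1,-1]]'>o&& python3 st.py
```

```text
op 0.0160 t 13.38 ang 161.5 r 0.0446 Frad -1.6 Fcw -9.7 Fz 6.3
```

```bash
python3 -m pendant '[[-0.0008,0,0,-1,-1]]'>o; python3 st.py; python3 -m pendant '[[0,0,0,0,-1]]'>o; python3 st.py
```

```text
op 0.0158 t 13.47 ang 162.0 r 0.0446 Frad -2.2 Fcw -3.6 Fz 3.9
op 0.0159 t 13.55 ang 161.9 r 0.0446 Frad -1.6 Fcw -5.4 Fz 4.3
```

```bash
python3 -m pendant '[[0,0,0,0,-1]]'>o; python3 st.py; python3 - <<'E'
from h import *
s=manip.state(); M=R.from_rotvec(s["eef_rot"]).as_matrix(); d=np.array(s["tool_pos"])[:2]-[.5403,.0246]
a=np.arctan2(d[1],d[0]); st=np.radians(3); r=np.hypot(*d)
p=lambda a: r*np.array([np.cos(a),np.sin(a),0])
print((M.T@(p(a+st)-p(a))).round(5), np.degrees(np.arctan2(M[1,0],M[0,0])))
E
```

```text
op 0.0156 t 13.63 ang 161.9 r 0.0446 Frad -2.4 Fcw -3.5 Fz 4.3
[-0.00233  0.00014  0.     ] 69.89469260826596
```

```bash
python3 -m pendant '[[-0.0023,0.0001,0,-3,-1],[-0.0023,0.0001,0,-3,-1],[-0.0024,0.0002,0,-3,-1],[-0.0023,0.0001,0,-3,-1],[-0.0023,0.0001,0,-3,-1],[-0.0024,0.0002,0,-3,-1]]' 20 >o; python3 st.py
python3 -m pendant '[[-0.0023,0.0001,0,-3,-1],[-0.0023,0.0001,0,-3,-1],[-0.0024,0.0002,0,-3,-1],[-0.0023,0.0001,0,-3,-1],[-0.0023,0.0001,0,-3,-1],[-0.0024,0.0002,0,-3,-1]]' >o; python3 st.py
```

```text
op 0.0155 t 14.13 ang 178.4 r 0.0443 Frad -2.5 Fcw 2.6 Fz 1.9
op 0.0158 t 14.63 ang -163.6 r 0.0441 Frad -1.6 Fcw 1.3 Fz 3.2
```

```bash
python3 -m pendant '[[-0.0023,0.0001,0,-3,-1],[-0.0023,0.0001,0,-3,-1],[-0.0024,0.0001,0,-3,-1],[-0.0023,0.0001,0,-3,-1],[-0.0023,0.0001,0,-3,-1],[-0.0024,0.0001,0,-3,-1],[-0.0023,0.0001,0,-3,-1],[-0.0023,0.0001,0,-3,-1],[-0.0024,0.0001,0,-3,-1]]' >o; python3 st.py
python3 -m pendant '[[-0.0023,0.0001,0,-3,-1],[-0.0023,0.0001,0,-3,-1],[-0.0024,0.0001,0,-3,-1],[-0.0023,0.0001,0,-3,-1],[-0.0023,0.0001,0,-3,-1],[-0.0024,0.0001,0,-3,-1],[-0.0023,0.0001,0,-3,-1],[-0.0023,0.0001,0,-3,-1],[-0.0024,0.0001,0,-3,-1]]' >o; python3 st.py
python3 -m pendant '[[0,0,0,0,-1],[0,0,0,0,-1]]'>o; python3 st.py
```

```text
op 0.0160 t 15.38 ang -136.4 r 0.0442 Frad -0.6 Fcw 3.0 Fz 3.9
op 0.0155 t 16.13 ang -109.1 r 0.0444 Frad -0.1 Fcw 2.9 Fz 5.6
op 0.0158 t 16.30 ang -108.7 r 0.0444 Frad 0.8 Fcw -0.2 Fz 5.8
```

```bash
python3 -m pendant '[[0,0,0,0,-0.3],[0,0,0,0,-0.3],[0,0,0,0,-0.3],[0,0,0,0,-0.1],[0,0,-0.02,0,-0.1],[0,0,-0.03,0,-0.1],[0,0,-0.03,0,-0.1],[0,0,0,0,-0.1]]'; python3 w.py 0.50 -0.25 0.19
```

```text
t: 16.97
tool_pos: [0.5279, -0.0172, 0.1969]
eef_rot: [0.545, 3.088, 0.001]
force: [0.6, 0.5, 0.6]
opening: 0.0425
finger_force: 0.0
t 16.97 pos [ 0.5279 -0.0172  0.1969] F [0.64 0.51 0.56] open 0.0425 shift [-0.0535 -0.2283  0.0069] yaw 159.97
```

```bash
python3 -m pendant '[[-0.0067,-0.0286,0,0,-0.1],[-0.0067,-0.0286,0,0,-0.1],[-0.0067,-0.0286,0,0,-0.1],[-0.0067,-0.0286,0,0,-0.1],[-0.0067,-0.0286,0,0,-0.1],[-0.0067,-0.0286,0,0,-0.1],[-0.0067,-0.0286,0,0,-0.1],[-0.0067,-0.0286,0,0,-0.1],[0,0,0,0,-0.1]]' >o
python3 - <<'E'
from h import *
from w import to
from m import blobs
a=snap("top","pics/t3.png")[165:265,190:360]
cv2.imwrite("pics/c3.png",cv2.cvtColor(cv2.resize(a,None,fx=3,fy=3,interpolation=cv2.INTER_CUBIC),cv2.COLOR_RGB2BGR)); to(.5125,-.1213,.093)
bgr=cv2.imread("pics/t3.png")[195:250,225:265]
for q in blobs(bgr.max(2)<45,np.array([225,195])):
    h=onz("top",q[1],.118); d=h[:2]-[.5403,.0246]; print(*q,np.hypot(*d),np.degrees(np.arctan2(d[1],d[0])))
E
```

```text
t 17.77 pos [ 0.497  -0.2539  0.1918] F [-0.47  1.1  -1.44] open 0.0424 shift [0.0315 0.1297 0.0988] yaw 159.69
```

View pics/c3.png

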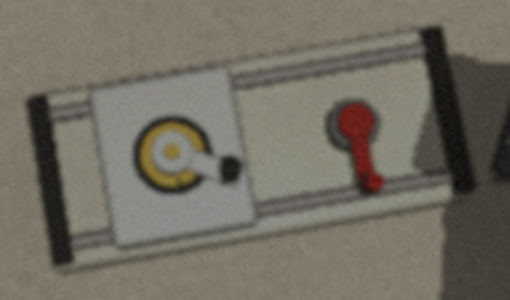

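Handle is at crop (230,169), i.e. full (266.7,221.3); the ring mark at crop (180,182) has not moved from the start. Pin cap at crop (374,183).

```bash
python3 - <<'E'
from h import *
h=onz("top",(266.4,221.1),.118); d=h[:2]-[.5403,.0246]; print(np.hypot(*d),np.degrees(np.arctan2(d[1],d[0])))
print(onz("top",(314.7,225.7),.105))
E
python3 -m pendant '[[0.0063,0.026,0,0,-0.1],[0.0063,0.026,0,0,-0.1],[0.0063,0.026,0,0,-0.1],[0.0063,0.026,0,0,-0.1],[0.0063,0.026,0,0,-0.1],[0,0,0,0,-0.1],[0,0,0,0,-0.1]]' >o; python3 w.py .5125 -.1213 .093
```

```text
0.04556245353209806 -113.04182282021671
[ 0.51105752 -0.12150928  0.105     ]
t 18.35 pos [ 0.513  -0.1161  0.1925] F [ 0.94 -0.52 -0.98] open 0.0421 shift [-0.0013 -0.0051  0.0995] yaw 160.16
```

```bash
python3 -m pendant '[[-0.0013,-0.005,0.025,0,-0.1],[0,0,0.025,0,-0.1],[0,0,0.025,0,-0.1],[0,0,0.012,0,-0.1],[0,0,0.012,0,-0.1],[0,0,0,0,-0.1],[0,0,0,0,-0.1]]' >o; python3 w.py .5125 -.1213 .093
python3 -m pendant '[[0,0,0,0,-1],[0,0,0,0,-1],[0,0,0,0,-1],[0,0,0,0,-1],[0,0,0,0,-1]]' 20 >o; python3 w.py .5125 -.1213 .093
python3 - <<'E'
from h import *
s=manip.state(); M=R.from_rotvec(s["eef_rot"]).as_matrix(); c=np.array([.5605,-.1143]); d=np.array(s["tool_pos"])[:2]-c
a=np.arctan2(d[1],d[0]); print(np.degrees(a)%360,np.hypot(*d)); A=np.radians(np.linspace(0,68,18))+a
P=np.c_[.05*np.cos(A),.05*np.sin(A),0*A]@M; print(np.diff(P[:,:2].round(4),axis=0).round(4).tolist())
E
```

```text
t 18.93 pos [ 0.5126 -0.1233  0.0937] F [-0.69 -0.11 -0.01] open 0.0419 shift [0.0008 0.0019 0.0007] yaw 159.95
t 19.35 pos [ 0.5129 -0.1232  0.0938] F [ 1.8  -1.14  1.29] open 0.0136 shift [0.0011 0.0017 0.0008] yaw 159.96
190.6543816335917 0.0484010822725474
[[-0.0019, -0.003], [-0.0021, -0.0028], [-0.0023, -0.0026], [-0.0024, -0.0025], [-0.0026, -0.0023], [-0.0028, -0.0021], [-0.0029, -0.0019], [-0.0031, -0.0017], [-0.0031, -0.0015], [-0.0033, -0.0013], [-0.0033, -0.001], [-0.0034, -0.0008], [-0.0034, -0.0006], [-0.0035, -0.0003], [-0.0035, -0.0001], [-0.0035, 0.0002], [-0.0035, 0.0004]]
```

```bash
cat > l.py <<'E'
from h import *
s=manip.state(); d=np.array(s["tool_pos"])[:2]-[.5605,-.1143]; print(s["t"],"ang",np.degrees(np.arctan2(d[1],d[0]))%360,"r",np.hypot(*d),"F",np.round(s["force"],1),s["opening"])
E
python3 -m pendant '[[-0.0019,-0.003,0,0,-1],[-0.0021,-0.0028,0,0,-1],[-0.0023,-0.0026,0,0,-1],[-0.0024,-0.0025,0,0,-1],[-0.0026,-0.0023,0,0,-1],[-0.0028,-0.0021,0,0,-1],[-0.0029,-0.0019,0,0,-1],[-0.0031,-0.0017,0,0,-1]]' >o; python3 l.py
python3 -m pendant '[[-0.0031,-0.0015,0,0,-1],[-0.0033,-0.0013,0,0,-1],[-0.0033,-0.001,0,0,-1],[-0.0034,-0.0008,0,0,-1],[-0.0034,-0.0006,0,0,-1],[-0.0035,-0.0003,0,0,-1]]' >o; python3 l.py
python3 -m pendant '[[-0.0035,-0.0001,0,0,-1],[-0.0035,0.0002,0,0,-1],[0,0,0,0,-1]]' >o; python3 l.py
```

```text
20.0167 ang 222.84592709900815 r 0.048324649492318295 F [-1.5  7.7  6.7] 0.01355124935018658
20.5167 ang 247.31815972191856 r 0.04859557353356955 F [-3.8  7.1  7.5] 0.013470542932226277
20.7667 ang 256.19306977635637 r 0.049135371939089297 F [-0.1  3.   6.7] 0.013669339509183611
```

```bash
python3 -m pendant '[[-0.0007,0,0,0,-1],[0,0,0,0,-1]]' >o; python3 l.py; python3 -m pendant '[[-0.0005,0,0,0,-1],[0,0,0,0,-1]]' >o; python3 l.py
```

```text
20.9333 ang 256.5201530186065 r 0.04920442811983086 F [-2.7  5.5  6.6] 0.013489027584819699
21.1 ang 256.8933202655055 r 0.0492112919922864 F [-3.3  4.6  8.1] 0.013586232636382702
```

```bash
python3 -m pendant '[[-0.0006,0,0,0,-1],[0,0,0,0,-1]]' >o; python3 l.py; python3 -m pendant '[[-0.0006,0,0,0,-1],[0,0,0,0,-1]]' >o; python3 l.py;
```

```text
21.2667 ang 257.4005807870011 r 0.04929338017387144 F [-4.5  4.   9.2] 0.014109192345404753
21.4333 ang 258.29600953761707 r 0.04937816310501967 F [-2.5  5.   7.2] 0.013457729031669188
```

```bash
python3 -m pendant '[[-0.0006,0.0001,0,0,-1],[0,0,0,0,-1]]' >o; python3 l.py; python3 -m pendant '[[-0.0006,0.0001,0,0,-1],[0,0,0,0,-1]]' >o; python3 l.py;python3 -m pendant '[[-0.0006,0.0001,0,0,-1],[0,0,0,0,-1]]' >o; python3 l.py
```

```text
21.6 ang 258.86275879420884 r 0.04935284065724259 F [-4.6  4.4  6.8] 0.013474838686256563
21.7667 ang 259.68749389905895 r 0.04941484952615614 F [-2.5  4.6  7.8] 0.013563644490286915
21.9333 ang 260.33649580143435 r 0.049516517447105876 F [-3.1  4.5  8.8] 0.013333797214347281
```

```bash
python3 -m pendant '[[-0.0008,0.0001,0,0,-1],[0,0,0,0,-1]]' >o; python3 l.py; python3 -m pendant '[[-0.0008,0.0002,0,0,-1],[0,0,0,0,-1]]' >o; python3 l.py;python3 -m pendant '[[-0.0008,0.0001,0,0,-1],[0,0,0,0,-1]]' >o; python3 l.py
```

```text
22.1 ang 261.3429338948464 r 0.04960121766415618 F [-3.2  4.   7.5] 0.013665173156208386
22.2667 ang 262.19644063439796 r 0.049715888645694054 F [-4.6  2.3  8.7] 0.013484969791625587
22.4333 ang 263.16375512864136 r 0.04978814871968617 F [-3.1  2.9  7.3] 0.013353756334318392
```

```bash
python3 -m pendant '[[0,0,0,0,-0.3],[0,0,0,0,-0.3],[0,0,0,0,-0.1],[0,0,-0.02,0,-0.1],[0,0,-0.03,0,-0.1],[0,0,-0.04,0,-0.1],[-0.0067,-0.03,0,0,-0.1],[-0.0067,-0.03,0,0,-0.1],[-0.0067,-0.03,0,0,-0.1],[-0.0067,-0.03,0,0,-0.1],[0,-0.03,0,0,-0.1],[0,-0.03,0,0,-0.1]]'
python3 - <<'E'
from h import *
a=snap("top","pics/t4.png")[165:265,190:360]
cv2.imwrite("pics/c4.png",cv2.cvtColor(cv2.resize(a,None,fx=4,fy=4,interpolation=cv2.INTER_CUBIC),cv2.COLOR_RGB2BGR))
E
```

```text
t: 23.43
tool_pos: [0.5176, -0.3438, 0.1832]
eef_rot: [-0.547, -3.093, -0.0]
force: [0.4, 0.0, 1.1]
opening: 0.0421
finger_force: 0.0
```

View pics/c4.png

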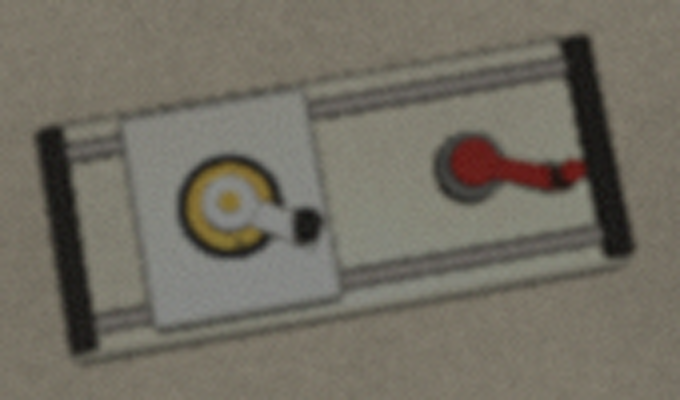

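The lever now points along the bed's -y side, with the pin cap at crop (575,170), i.e. full (333.7,207.5). The handle, at crop (305,226), is unchanged, and so is the ring mark.

```bash
python3 - <<'E'
from h import *
for uv,z in [((332.5,207.3),.105),((333.7,207.5),.105),((330,208.7),.072)]:
  d=onz("top",uv,z)[:2]-[.5605,-.1143]; a=np.degrees(np.arctan2(d[1],d[0]))%360; print(a,np.hypot(*d),"lock",np.radians(a-188.4))
h=onz("top",(190+305/4,165+225.5/4),.118); d=h[:2]-[.5403,.0246]; print(np.degrees(np.arctan2(d[1],d[0])))
E
```

```text
257.585141060266 0.049032051988702814 lock 1.207508504958362
257.6458945540674 0.051659465778269166 lock 1.208568853457287
259.36315216660336 0.048552493325622406 lock 1.2385406529009761
-113.88148847963785
```

```bash
python3 -c "
from cell import manip
print(manip.close_job())"
```

```text
the job is handed in; nothing more can be done
None
```

The job is handed in, with no verdict returned: the screw was bottomed (one force reading peaked at 9.7 N) and backed off about 85–89°, the lock lever is at its stop (about 1.2 rad), the gripper is clear of everything, and the bystanders were left alone. A first try at a lighter grip slipped off the handle, so I regrasped it.

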